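# Shut the disc tray and the service cover of a player on the repair bench

## Robot

A 6-joint arm with a two-finger parallel gripper is mounted at the origin on the work surface. World frame = base frame: x ahead of the robot, y to its left, z up, the work surface at z = 0. Lengths are in mm, angles in rad, forces in N, time in s.
With the tool pointing down it reaches from about 275 to 1000 mm from the base axis. Payload 8.4 kg.
Tool frame: the origin (TCP) lies on the centre line of the jaws, within the pads' length; the fingertips stand r.tip_reach ahead of it and the grasp point (between the pads) lies 11 mm behind it (r.tip_reach is the distance from the TCP to the fingertips, in mm); z points along the fingers, y is the line along which they close (so a half turn about z gives the same grasp; the last joint's range is limited). The gripper opens to 85 mm and grips with 20 to 120 N. Pads are 22 mm wide; open, the fingers measure 114 mm over their backs; the gripper's body (76 mm by 85 mm) begins 54 mm behind the grasp point. The pads swing forward as they close: fully open they stand 13 mm farther back than shut.
Start: joints at [-1.225, 0.353, 1.633, -0, 1.155, -0.002], TCP at [213.018, -587.581, 239.281] pointing down, gripper open.
Joint ranges: [-2.63, 2.63], [-0.92, 2.1], [0.06, 2.66], [-1.3, 4.44], [0, 2.69], [-3.02, 3.02]. Speed limits (rad/s): [2.22, 2.22, 2.79, 3.14, 3.14, 3.14].

## Interface

Orientations are given as [roll, pitch, yaw] about the fixed x, y, z axes, in that order (R = Rz(yaw) Ry(pitch) Rx(roll)).
In Python, from rig import r gives the robot as it stands.
- The arm moves only by the tool carry_out, never from a script. Its argument "targets" is a list of rows, each an object with "dp": the shift along the tool's x, y, z in mm, a list of three; "yaw": the turn about the tool's z in degrees. A call has 1 to 12 rows; each row is the pose to reach, as a shift and turn from the pose commanded when the call began, along the tool's axes at that moment; what a row does not reach only later rows make up. A row lasts 1/8 s, in which the tool goes at most 62.5 mm and 10.7 degrees, less where a joint would pass 70% of its speed; a pose out of reach is approached as far as the arm can. A call with a gripper value outside its range is refused whole. "fingers" is the opening, from -1 (shut) to 1 (fully open), so that 0 is half open, set as the call begins (left out, the last holds). The fingers move at their own pace and stop on an object; "grip_force" is the grip in N (left out, the last holds). Time passes only in rows, so rows that repeat a pose let the fingers close. It gives the time, the measured TCP pose, the force, the opening and the grip force at its end, in the units of the state.
- r.sense(): the state, without advancing time (a new reading comes with each control period).
- r.grab_frame(name): name is "scene" or "top" or "wrist"; returns the picture (400x640x3 uint8, red, green, blue); there is no depth.
- r.get_calibration(name): a dict with "fx", "fy", "cx", "cy" (pixels), "rvec" (rotation vector, rad) and "tvec" (3), from world to camera coordinates, as OpenCV has them. Camera axes: x right, y down, z forward; pixel columns grow to the right and rows downward; lengths in mm; the calibration is good to about 2 mm. The wrist camera is an equidistant fisheye: a pixel r from the principal point sees the ray r / f radians off the axis. A picture is of the moment at which its call begins: read the wrist's pose just before it. get_calibration takes no time and is no camera call; for the wrist camera it gives the pose at the moment of the call.
- r.sign_off(): hands the job in; it is judged then, once.
The state is a dict: "clock": time; "qpos": joint angles; "qvel": joint speeds; "joint_efforts": joint torques, N m; "eef_pos": TCP position; "tcp_rot": TCP orientation; "contact_force": force on the tool from outside, world axes, zero at the start; "wrist_torque": the same for the moment, N m; "opening": opening from 0.0 (shut) to 1.0 (fully open); "grasp_force": force on a finger pad.
Only numpy, scipy, OpenCV 4.12 (cv2) and the standard library are available. Lean on these libraries where they do the work, as an engineer would, in place of code of your own. Each camera call takes 0.05 s, during which the arm holds its last target. There are 200 camera calls.

## Task

The disc player on the bench has been repaired; close it up by pushing with the fingertips, gripping nothing. First, with the blue service cover still standing open, push the disc tray fully home into the player, then swing the cover down until it lies flat on the player, and take the hand away. Do not touch or lift the disc, and leave the tools and other things on the bench where they are.

Things in the scene. Friction and masses are not known exactly. Their poses are not given: they have to be found in the camera images.
- player: Disc player, 190 mm deep (its x), 210 mm wide (its y), black front at its x = -95 mm facing roughly to the robot, 60 mm high with the cover shut, open on top while the cover is up. It is fixed to the bench and cannot shift. Origin: centre of its underside, on the bench. Its own +x points from the front to the back, +y to its left side (where the cover is hinged), z up.
- tray (a joint): How far the disc tray stands out of the player, m: 0 = fully home (a hard stop), at most 0.13. The tray slides out along the player's -x and home along the player's +x. It resists with about 1.5 N of friction plus 6 N per m/s, has no spring or catch and stays where it is left.
- tray_front (a point): Centre of the outer face of the aluminium tray bezel, which is upright and faces along the player's -x. The bezel is 142 mm wide and 26 mm high (12 to 38 mm above the bench). With the tray home this face still stands 6 mm proud of the player's black front, so it can be pushed to the stop.
- disc (a joint): How far the disc has been raised off the tray, m: 0 = lying on its seat, held there by its weight alone. The disc is silvery, 120 mm across and 2 mm thick, centred by the tray's hub; it rides with the tray and can only rise off it.
- disc_top (a point): Centre of the disc's upper face, 22 mm above the bench, 72 mm behind the bezel's outer face. Axes as the player's.
- cover (a joint): Opening angle of the service cover, rad: 0 = shut, lying flat on the player (a hard stop); pi/2 = upright; at most 1.85. Its stiff hinge (0.22 N m of friction) holds it at any angle: it stays where it is left and does not fall; no latch. It weighs 0.11 to 0.18 kg; less than 3 N at the free edge moves it.
- cover_hinge (a point): Middle of the cover's hinge line, 56 mm above the bench at the player's left side (104 mm to its +y). The line runs level, parallel to the player's x, 190 mm long. The cover's inner face passes through this line.
- cover_edge (a point): Middle of the cover's free edge, on the outer face. The cover is a flat blue plate, 190 mm along the hinge, 208 mm from hinge to free edge, 4 mm thick, with no handle. At angle a the free edge lies 208 mm * cos(a) from the hinge line to the player's -y and 208 mm * sin(a) above it; the outer face is the one that looks to the player's left (+y) when upright and up when shut. It is shut by pushing on that outer face, from the left over to the right and down.
- remote: Black remote control, loose, 170 x 46 x 20 mm (x, y, z), lying to the right (-y) of the player; origin centre of underside. Leave alone.
- meter: Green multimeter, loose, 180 x 88 mm, 53 mm high at its dial, lying to the left of the player; origin centre of underside. Leave alone.
- screwdriver: Red-handled screwdriver lying along its x, loose, about 190 mm long, 26 mm high, origin under its middle, to the left of the open tray. Leave alone.
- parts_box: Open orange plastic box with screws, loose, 80 x 70 x 35 mm, to the right of the open tray; origin centre of underside. Leave alone.

How it is judged:
By the outcome, as a careful person would: the job done as asked, in the order asked, and still so for the second after the job is handed in, with the robot touching nothing.
It also fails if it takes over 54 s, if anything falls off the work surface, if the arm or the gripper's body presses on something with over 40 N, if the wrist force passes 120 N, or if a joint passes its speed limit or range.

## Working session

There is one attempt and no reset: what is moved stays moved. The work goes in short steps, Python scripts to look and compute and a tool call to move; the robot and the scene stay as the last step left them, time stands still between calls to the robot, and variables do not carry over. Pictures are saved under pics/ and viewed, at most 10 in all, crops included, and the job is handed in when it is done.

Besides the shell and the picture viewer there is one more tool, called by a JSON object that holds its "name" and its "arguments". carry_out: Moves the arm, as the interface text tells. Its arguments: {"type":"object","properties":{"targets":{"type":"array","items":{"type":"object","properties":{"dp":{"type":"array","items":{"type":"number"}},"yaw":{"type":"number"}}}},"fingers":{"type":"number"},"grip_force":{"type":"number"}},"required":["targets"]}

```bash
mkdir -p pics; python3 - <<'E'
from rig import r
import cv2
for n in ("scene","top"):
    im=r.grab_frame(n); cv2.imwrite(f"pics/{n}0.png",im[:,:,::-1])
    print(n,r.get_calibration(n))
s=r.sense();print(r.tip_reach,s)
E
```

```text
scene {'fx': 494.62583752243825, 'fy': 494.62583752243825, 'cx': 320.80336753839697, 'cy': 203.35258978776906, 'rvec': array([ 1.18262283,  2.42636935, -0.86494402]), 'tvec': array([ 319.50902618, -320.37995951, 1354.02320348])}
top {'fx': 408.9372962508474, 'fy': 408.9372962508474, 'cx': 318.62815636034475, 'cy': 198.0583318294381, 'rvec': array([ 2.21096985, -1.99321396,  0.22081821]), 'tvec': array([-16.22425463, 597.59664511, 731.89380586])}
8.0 {'clock': 0.1, 'qpos': array([-1.22540107e+00,  3.53623685e-01,  1.63406212e+00, -6.69586686e-06,
        1.15517982e+00, -2.38864092e-03]), 'qvel': array([-0.0016901 , -0.00270073, -0.00040647, -0.00092106,  0.00145086,
       -0.00010092]), 'joint_efforts': array([ 2.56297229e-03, -6.06354547e+01, -3.42822325e+01,  2.93695230e-04,
        3.81201535e-03,  2.74489065e-05]), 'eef_pos': array([ 212.87389387, -587.18960433,  238.60775222]), 'tcp_rot': array([-3.14031967e+00,  3.08170267e-06,  3.47786611e-01]), 'contact_force': array([ 0.09090529, -0.91108157, -0.00738157]), 'wrist_torque': array([-0.00988267, -0.0219613 , -0.02416424]), 'grasp_force': 0.0, 'opening': 1.0020505952733247}
```

View pics/scene0.png

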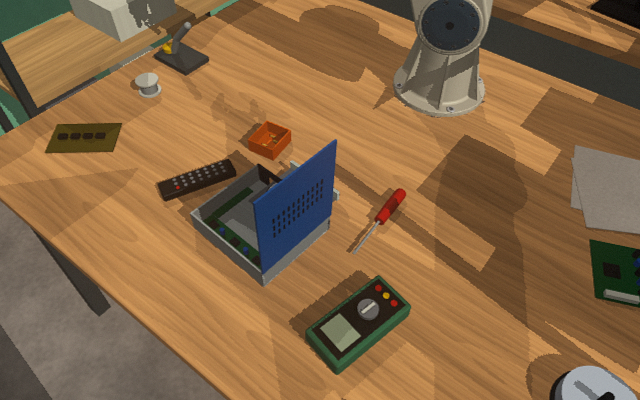

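View pics/top0.png

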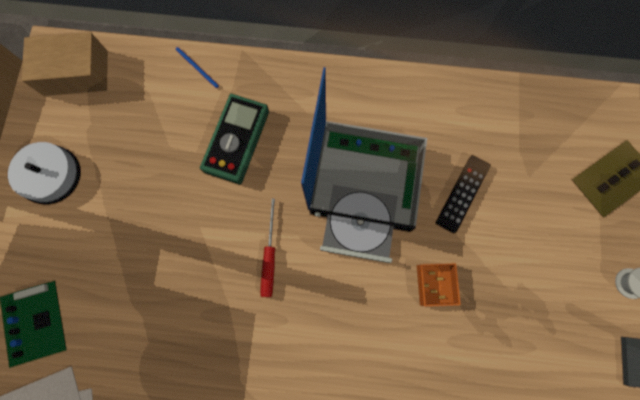

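Scene: the cover is upright and the tray is out, with the screwdriver left of the tray, the parts box right of it and the meter left of the player. In the top view the tray bezel runs from (322,249) to (391,260), and the cover's top edge is near (324,68) to (304,200). I'll zoom in to get exact corners.

```bash
python3 - <<'E'
import cv2
im=cv2.imread("pics/top0.png")[60:270,280:450]
cv2.imwrite("pics/topc.png",cv2.resize(im,None,fx=2.85,fy=2.85,interpolation=cv2.INTER_CUBIC))
im=cv2.imread("pics/scene0.png")[120:290,180:350]
cv2.imwrite("pics/scenec.png",cv2.resize(im,None,fx=3.5,fy=3.5,interpolation=cv2.INTER_CUBIC))
E
```

```text
(no output)
```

View pics/topc.png

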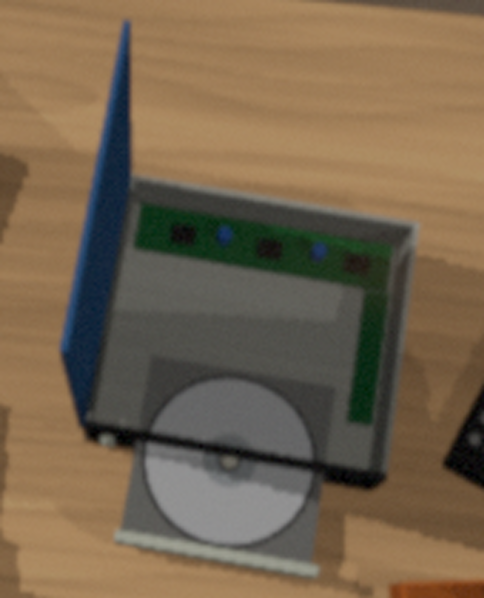

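View pics/scenec.png

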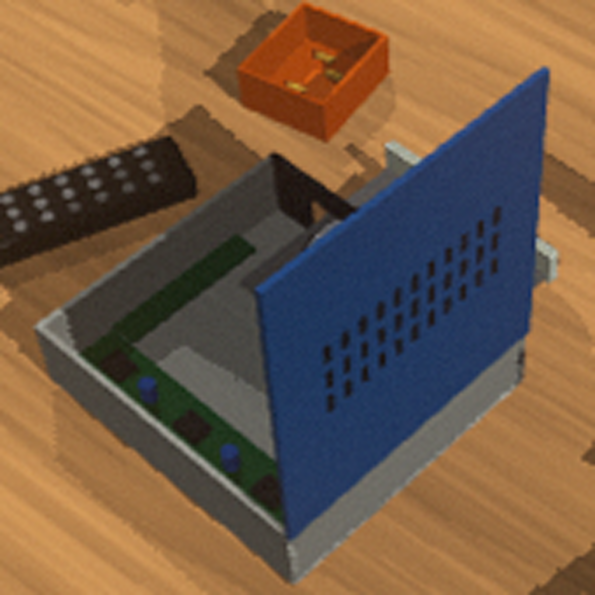

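The top crop shows the bezel ends at (117,537) and (318,574), the player's right-hand rim corners at (415,225) and (384,475), and the cover's free edge from (127,20) to (64,352). The scene crop shows the cover's edge corners at (548,68) and (258,290), and its hinge corners at (285,537) and (528,330). Next I fit the pose, tray travel and cover angle to these points.

```bash
cat > fit.py <<'E'
import numpy as np,cv2
from scipy.optimize import least_squares
from rig import r
C={n:r.get_calibration(n) for n in("top","scene")}
def proj(n,P):
    c=C[n];K=np.array([[c['fx'],0,c['cx']],[0,c['fy'],c['cy']],[0,0,1]])
    return cv2.projectPoints(np.array(P,float),c['rvec'],c['tvec'],K,None)[0][:,0]
def world(p,L):
    x,y,w=p[:3];c,s=np.cos(w),np.sin(w);L=np.array(L,float)
    return np.c_[x+c*L[:,0]-s*L[:,1],y+s*L[:,0]+c*L[:,1],L[:,2]]
def pts(p):
    t,a=p[3:];X=-101-t;ey,ez=104-208*np.cos(a),56+208*np.sin(a)
    oy,oz=ey+4*np.sin(a),ez+4*np.cos(a)
    top=[[X,71,38],[X,-71,38],[95,-105,56],[-95,-105,56],[95,(ey+oy)/2,(ez+oz)/2],[-95,(ey+oy)/2,(ez+oz)/2],[-95,106,56]]
    sc=[[-95,oy,oz],[95,oy,oz],[95,108,56],[-95,108,56],[95,-105,56],[95,105,0]]
    return top,sc
ot=np.array([[117,539],[318,576],[415,225],[384,475],[127,20],[64,352],[87,425]])/2.85+[280,60]
os_=np.array([[548,68],[258,290],[285,537],[528,330],[38,325],[293,582]])/3.5+[180,120]
def res(p):
    a,b=pts(p);return np.r_[(proj("top",world(p,a))-ot).ravel(),(proj("scene",world(p,b))-os_).ravel()]
if __name__=="__main__":
    f=least_squares(res,[550,-50,0,70,1.6],x_scale=[10,10,.1,10,.1],loss='soft_l1')
    print(f.x.round(3));print(res(f.x).reshape(-1,2).round(1))
    p=f.x
    print("bezel",world(p,[[-101-p[3],0,25]]).round(),"hinge",world(p,[[0,104,56]]).round(),"edge",world(p,[[0,104-208*np.cos(p[4])+4*np.sin(p[4]),56+208*np.sin(p[4])]]).round())
    # rough ground points of others (top view)
    c=C["top"];R=cv2.Rodrigues(c['rvec'])[0];o=-R.T@c['tvec']
    for n,u,v,z in [("sd handle",267,270,15),("sd handle end",267,297,13),("sd tip",273,200,5),("box l",418,265,35),("box ll",420,306,35),("meter r",266,105,40),("meter rl",240,183,40),("remote",477,157,20),("remote",440,228,20)]:
        d=R.T@[(u-c['cx'])/c['fx'],(v-c['cy'])/c['fy'],1];print(n,(o+d*(z-o[2])/d[2]).round())
E
python3 fit.py
```

```text
[ 6.58723e+02 -5.01630e+01 -7.40000e-02  6.31860e+01  1.59700e+00]
[[-1.   0. ]
 [ 0.2 -0.1]
 [ 1.8 -1. ]
 [ 1.   2.4]
 [ 0.2 -0.1]
 [-0.1 -0.3]
 [-1.8  1.1]
 [-0.  -0.4]
 [ 0.   0.3]
 [ 1.   0.5]
 [ 0.1 -0.5]
 [-1.9 -0.5]
 [-0.   2.1]]
bezel [[495. -38.  25.]] hinge [[666.  54.  56.]] edge [[667.  63. 264.]]
sd handle [450. 134.  15.]
sd handle end [398. 127.  13.]
sd tip [595. 141.   5.]
box l [ 489. -161.   35.]
box ll [ 412. -169.   35.]
meter r [790. 177.  40.]
meter rl [616. 208.  40.]
remote [ 729. -277.   20.]
remote [ 570. -205.   20.]
```

{"name": "carry_out", "arguments": {"targets": [{"dp": [35,-36,0],"yaw": 2},{"dp": [70,-73,0],"yaw": 4},{"dp": [105,-109,0],"yaw": 6},{"dp": [140,-145,0],"yaw": 8},{"dp": [175,-181,10],"yaw": 10},{"dp": [210,-218,20],"yaw": 12},{"dp": [245,-254,35],"yaw": 14},{"dp": [280,-290,50],"yaw": 16},{"dp": [315,-326,65],"yaw": 18},{"dp": [350,-363,80],"yaw": 20},{"dp": [385,-399,95],"yaw": 22},{"dp": [419,-435,109],"yaw": 24.2}], "fingers": -1}}

```text
clock: 1.6
eef_pos: [459.1, -34.2, 129.8]
tcp_rot: [3.142, -0.0, -0.076]
contact_force: [1.1, -0.9, 0.3]
opening: 0.002
grasp_force: 0.0
```

```bash
python3 - <<'E'
from rig import r
import cv2,numpy as np
s=r.sense();print(r.tip_reach,s['clock'],s['eef_pos'],s['tcp_rot'],s['opening'],s['contact_force'])
a=r.grab_frame("top")[120:280,290:430];b=r.grab_frame("scene")[80:240,180:360]
f=lambda i:cv2.resize(i,None,fx=2.4,fy=2.4,interpolation=cv2.INTER_CUBIC)
cv2.imwrite("pics/p1.png",np.hstack([f(a),f(b)])[:,:,::-1])
E
```

```text
8.0 1.6 [459.10024308 -34.18376602 129.76182577] [ 3.14154903e+00 -6.26243280e-05 -7.56459432e-02] 0.0018160014056740244 [ 1.05224725 -0.87265298  0.29160291]
```

View pics/p1.png

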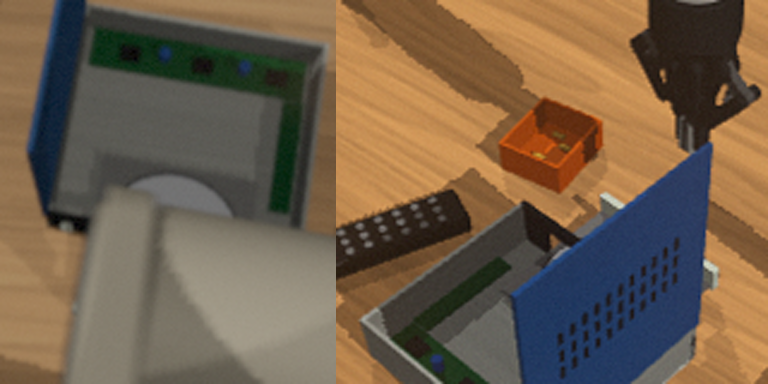

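The left half (top view) shows the arm covering the tray front, and the right half (scene view) shows the closed fingers in front of the bezel, clear of the orange box. Now I go down in front of the bezel and push.

{"name": "carry_out", "arguments": {"targets": [{"dp": [0,0,30],"yaw": 0},{"dp": [0,0,60],"yaw": 0},{"dp": [0,0,85],"yaw": 0},{"dp": [0,0,105],"yaw": 0},{"dp": [10,0,105],"yaw": 0},{"dp": [18,0,105],"yaw": 0},{"dp": [25,0,105],"yaw": 0},{"dp": [32,0,105],"yaw": 0},{"dp": [40,0,105],"yaw": 0},{"dp": [50,0,105],"yaw": 0},{"dp": [60,0,105],"yaw": 0},{"dp": [70,0,105],"yaw": 0}]}}

```text
clock: 3.2
eef_pos: [529.2, -41.0, 25.3]
tcp_rot: [-3.142, -0.0, -0.075]
contact_force: [-2.1, 0.2, 1.6]
opening: -0.001
grasp_force: 1.0
```

{"name": "carry_out", "arguments": {"targets": [{"dp": [4,0,0],"yaw": 0},{"dp": [8,0,0],"yaw": 0},{"dp": [11,0,0],"yaw": 0},{"dp": [13,0,0],"yaw": 0},{"dp": [15,0,0],"yaw": 0},{"dp": [16,0,0],"yaw": 0},{"dp": [16,0,0],"yaw": 0}]}}

```text
clock: 4.08
eef_pos: [544.5, -42.2, 25.3]
tcp_rot: [3.142, -0.0, -0.075]
contact_force: [-1.3, 0.2, -1.0]
opening: 0.0
grasp_force: 0.5
```

{"name": "carry_out", "arguments": {"targets": [{"dp": [1,0,0],"yaw": 0},{"dp": [2,0,0],"yaw": 0},{"dp": [3,0,0],"yaw": 0},{"dp": [4,0,0],"yaw": 0}]}}

```text
clock: 4.58
eef_pos: [547.3, -42.5, 25.2]
tcp_rot: [3.142, 0.002, -0.075]
contact_force: [-7.9, 0.1, 5.8]
opening: -0.003
grasp_force: 3.9
```

{"name": "carry_out", "arguments": {"targets": [{"dp": [1,0,0],"yaw": 0},{"dp": [1,0,0],"yaw": 0}]}}

```text
clock: 4.82
eef_pos: [547.3, -42.4, 25.1]
tcp_rot: [-3.142, 0.004, -0.075]
contact_force: [-9.0, 1.1, 6.6]
opening: 0.001
grasp_force: 4.4
```

The TCP stopped moving while the force rose to 9 N, so the tray is at its stop. Its position also matches the predicted home. Now I back off, rise, and go round to the left of the cover.

{"name": "carry_out", "arguments": {"targets": [{"dp": [-15,0,0],"yaw": 0},{"dp": [-45,0,0],"yaw": 0},{"dp": [-45,0,-50],"yaw": 0},{"dp": [-45,0,-105],"yaw": 0},{"dp": [-45,0,-160],"yaw": 0},{"dp": [-45,-20,-210],"yaw": 0},{"dp": [-45,-70,-219],"yaw": 0},{"dp": [-45,-120,-219],"yaw": 0},{"dp": [-40,-152,-219],"yaw": 0},{"dp": [5,-152,-219],"yaw": 0},{"dp": [55,-152,-219],"yaw": 0},{"dp": [99,-152,-219],"yaw": 0}]}}

```text
clock: 6.32
eef_pos: [661.0, 101.7, 244.3]
tcp_rot: [-3.141, -0.002, -0.074]
contact_force: [-0.5, 0.5, 0.0]
opening: 0.002
grasp_force: 0.0
```

```bash
python3 - <<'E'
from rig import r
import cv2,numpy as np
s=r.sense();print(s['clock'],s['eef_pos'],s['contact_force'])
a=r.grab_frame("wrist");b=r.grab_frame("scene")[80:280,180:380]
cv2.imwrite("pics/p2.png",np.hstack([cv2.resize(a,(480,300)),cv2.resize(b,(300,300))])[:,:,::-1])
E
```

```text
6.325 [661.01871036 101.66563577 244.32289535] [-0.4976482   0.45791425  0.04521996]
```

View pics/p2.png

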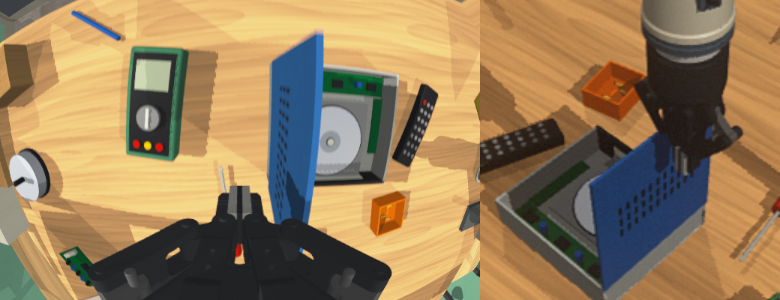

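The left half (wrist view) shows the fingers left of the blue cover, with the tray home and the disc inside. The right half (scene view) shows the fingertips beside the cover's upper outer face with the knuckles above its edge. Next I compute the arc.

```bash
python3 - <<'E'
import numpy as np
a=np.r_[1.6,1.57,1.5,np.linspace(1.42,0,21)]; r=np.interp(a,[0,1.5],[165,188])
y=104-r*np.cos(a)+4*np.sin(a)+14.5; z=56+r*np.sin(a)+4*np.cos(a)+8
for i in range(len(a)): print(i,a[i].round(2),[0,int(round(152-y[i])),int(round(244-z[i]))])
E
```

```text
0 1.6 [0, 24, -8]
1 1.57 [0, 30, -8]
2 1.5 [0, 43, -8]
3 1.42 [0, 58, -5]
4 1.35 [0, 70, -2]
5 1.28 [0, 83, 2]
6 1.21 [0, 95, 7]
7 1.14 [0, 107, 13]
8 1.06 [0, 118, 19]
9 0.99 [0, 128, 27]
10 0.92 [0, 138, 35]
11 0.85 [0, 148, 43]
12 0.78 [0, 156, 53]
13 0.71 [0, 164, 62]
14 0.64 [0, 171, 73]
15 0.57 [0, 178, 83]
16 0.5 [0, 183, 94]
17 0.43 [0, 188, 105]
18 0.36 [0, 192, 117]
19 0.28 [0, 195, 129]
20 0.21 [0, 197, 141]
21 0.14 [0, 198, 152]
22 0.07 [0, 199, 164]
23 0.0 [0, 198, 176]
```

{"name": "carry_out", "arguments": {"targets": [{"dp": [0,10,-8],"yaw": 0},{"dp": [0,20,-8],"yaw": 0},{"dp": [0,30,-8],"yaw": 0},{"dp": [0,43,-8],"yaw": 0},{"dp": [0,58,-5],"yaw": 0},{"dp": [0,70,-2],"yaw": 0},{"dp": [0,83,2],"yaw": 0},{"dp": [0,95,7],"yaw": 0},{"dp": [0,107,13],"yaw": 0},{"dp": [0,118,19],"yaw": 0},{"dp": [0,128,27],"yaw": 0},{"dp": [0,138,35],"yaw": 0}]}}

```text
clock: 7.92
eef_pos: [649.1, -36.6, 208.6]
tcp_rot: [3.142, 0.0, -0.074]
contact_force: [-0.3, 0.4, 1.5]
opening: 0.002
grasp_force: 0.5
```

```bash
python3 - <<'E'
from rig import r
import cv2,numpy as np
s=r.sense();print(s['clock'],s['eef_pos'],s['contact_force'])
a=r.grab_frame("wrist");b=r.grab_frame("scene")[80:280,180:380]
cv2.imwrite("pics/p3.png",np.hstack([cv2.resize(a,(480,300)),cv2.resize(b,(300,300))])[:,:,::-1])
E
```

```text
7.925 [649.0964124  -36.64047994 208.64868799] [-0.33209028  0.4132361   1.48416974]
```

View pics/p3.png

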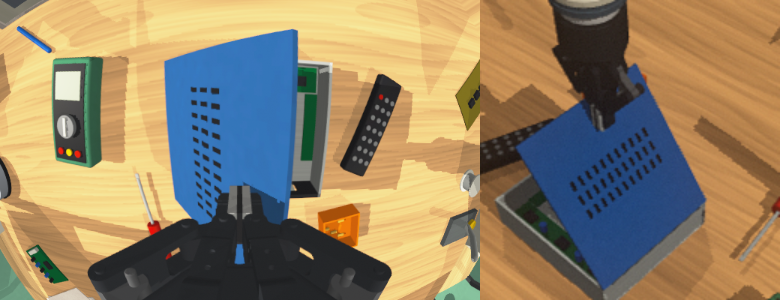

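Both views show the cover about half closed, with the fingertips on its outer face just inside the free edge. I continue along the arc.

{"name": "carry_out", "arguments": {"targets": [{"dp": [0,10,8],"yaw": 0},{"dp": [0,18,18],"yaw": 0},{"dp": [0,26,27],"yaw": 0},{"dp": [0,33,38],"yaw": 0},{"dp": [0,40,48],"yaw": 0},{"dp": [0,45,59],"yaw": 0},{"dp": [0,50,70],"yaw": 0},{"dp": [0,54,82],"yaw": 0},{"dp": [0,57,94],"yaw": 0},{"dp": [0,59,106],"yaw": 0},{"dp": [0,60,117],"yaw": 0},{"dp": [0,60,129],"yaw": 0}]}}

```text
clock: 9.52
eef_pos: [644.7, -95.9, 79.5]
tcp_rot: [3.142, -0.0, -0.075]
contact_force: [-0.4, -0.3, 1.6]
opening: 0.001
grasp_force: 0.4
```

{"name": "carry_out", "arguments": {"targets": [{"dp": [0,0,5],"yaw": 0},{"dp": [0,0,9],"yaw": 0},{"dp": [0,0,11],"yaw": 0},{"dp": [0,0,12],"yaw": 0}]}}

```text
clock: 10.02
eef_pos: [644.8, -95.8, 68.4]
tcp_rot: [-3.142, -0.0, -0.075]
contact_force: [0.8, 0.4, 0.6]
opening: -0.002
grasp_force: 0.3
```

{"name": "carry_out", "arguments": {"targets": [{"dp": [0,0,1],"yaw": 0},{"dp": [0,0,2],"yaw": 0},{"dp": [0,0,2],"yaw": 0}]}}

```text
clock: 10.4
eef_pos: [644.9, -95.8, 67.9]
tcp_rot: [-3.142, -0.0, -0.075]
contact_force: [-5.2, 0.8, 14.7]
opening: -0.002
grasp_force: 6.7
```

The force rose to 15 N at a tip height of 60 mm, so the cover is shut. I withdraw.

{"name": "carry_out", "arguments": {"targets": [{"dp": [0,0,-10],"yaw": 0},{"dp": [0,0,-50],"yaw": 0},{"dp": [0,0,-100],"yaw": 0},{"dp": [0,0,-150],"yaw": 0},{"dp": [-40,20,-180],"yaw": 0},{"dp": [-90,40,-180],"yaw": 0},{"dp": [-140,60,-180],"yaw": 0},{"dp": [-180,80,-180],"yaw": 0},{"dp": [-210,120,-180],"yaw": 0},{"dp": [-230,170,-180],"yaw": 0},{"dp": [-240,220,-180],"yaw": 0},{"dp": [-240,220,-180],"yaw": 0}]}}

```text
clock: 11.9
eef_pos: [388.2, -300.1, 246.9]
tcp_rot: [3.14, -0.001, -0.078]
contact_force: [0.9, -0.2, -0.6]
opening: 0.005
grasp_force: 0.0
```

```bash
python3 - <<'E'
from rig import r
import cv2,numpy as np
s=r.sense();print(s['clock'],s['eef_pos'],s['contact_force'])
a=r.grab_frame("top");b=r.grab_frame("scene")[80:380,150:430]
cv2.imwrite("pics/p4.png",np.hstack([cv2.resize(a,(480,300)),cv2.resize(b,(280,300))])[:,:,::-1])
E
```

```text
11.9 [ 388.23890158 -300.13089389  246.90338001] [ 0.90427926 -0.16573017 -0.55668799]
```

View pics/p4.png

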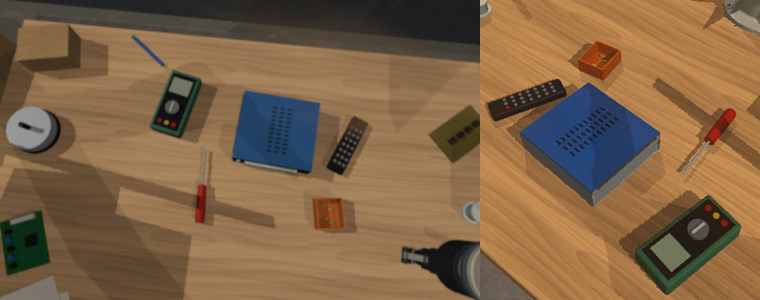

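Both views show the cover lying flat, the tray home with its bezel just proud of the front at (270,168), the other objects in place and the hand clear.

```bash
python3 -c "
from rig import r
print(r.sign_off())"
```

```text
the job is handed in; nothing more can be done
None
```

I pushed the tray home to its stop, then swung the cover down flat, left the bench items where they were, moved the hand clear and handed the job in at about 12 s; the verdict was not shown.

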